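# Unpack the glass slabs and pile up their spacers

## Robot

A 6-joint arm with a two-finger parallel gripper is mounted at the origin on a cart in front of the work surface, level with it; the furniture and walls round the work are solid. World frame = base frame: x ahead of the robot, y to its left, z up, the work surface at z = 0. Lengths are in m, angles in rad, forces in N, time in s.
With the tool pointing down it reaches from about 0.3 to 0.875 m from the base axis. Payload 6.4 kg.
Tool frame: the origin (TCP) lies midway between the tips of the shut fingers; the grasp point (between the pads) lies 19 mm behind it; z points along the fingers, y is the line along which they close (so a half turn about z gives the same grasp; the last joint's range is limited). The gripper opens to 85 mm and grips with 20 to 120 N. Pads are 22 mm wide; open, the fingers measure 114 mm over their backs; the gripper's body (76 mm by 85 mm) begins 54 mm behind the grasp point. The pads swing forward as they close: fully open they stand 13 mm farther back than shut.
Start: joints at [1.078, 0.181, 1.607, -0, 1.354, -0.206], TCP at [0.163, 0.552, 0.231] pointing down, gripper open.
Joint ranges: [-2.99, 2.99], [-0.89, 2.07], [0.3, 2.58], [-1.14, 4.28], [0, 2.63], [-3.12, 3.12]. Speed limits (rad/s): [2.57, 2.57, 3.01, 3.14, 3.14, 3.14].

## Interface

Orientations are given as a unit quaternion [w, x, y, z].
In Python, from bench import sensors, vision, ctrl gives the robot as it stands.
- The arm moves only by the tool carry_out, never from a script. Its argument "deltas" is text: rows parted by semicolons, each of 7 numbers parted by spaces: the shift along the tool's x, y, z in mm, then the turn, a rotation vector about the tool's x, y, z in rad, then the closure, from 0 (fully open) to 1 (shut). In form: tx ty tz ax ay az claw; .... A call has 1 to 12 rows; each row is the pose to reach, as a shift and turn from the pose commanded when the call began, along the tool's axes at that moment; what a row does not reach only later rows make up. A row lasts 1/8 s, in which the tool goes at most 62.5 mm and 10.7 degrees, less where a joint would pass 70% of its speed; a pose out of reach is approached as far as the arm can. A call with a gripper value outside its range is refused whole. The fingers move at their own pace and stop on an object; the grip force is fixed at half the most. Time passes only in rows, so rows that repeat a pose let the fingers close. It gives the time, the measured TCP pose, the force, the opening and the grip force at its end, in the units of the state.
- sensors.get_obs(): the state, without advancing time (a new reading comes with each control period).
- vision.camera(name): name is "side" or "top" or "wrist"; returns the picture (384x512x3 uint8, blue, green, red); there is no depth.
- vision.camera_model(name): a dict with "K" (3x3 intrinsics, pixels), "extrinsics" (4x4, takes a point from world to camera coordinates); the wrist camera has in their place "hand_eye" (4x4, takes a point from camera to tool coordinates, whose origin is the TCP and whose axes are the flange's). Camera axes: x right, y down, z forward; pixel columns grow to the right and rows downward; lengths in m; the calibration is good to about 2 mm. A picture is of the moment at which its call begins: read the wrist's pose just before it. camera_model takes no time and is no camera call.
- ctrl.hand_in(): hands the job in; it is judged then, once.
The state is a dict: "time_s": time; "q": joint angles; "dq": joint speeds; "joint_efforts": joint torques, N m; "eef_pos": TCP position; "eef_rot": TCP orientation; "wrist_force": force on the tool from outside, world axes, zero at the start; "torque": the same for the moment, N m; "opening": opening from 0.0 (shut) to 1.0 (fully open); "grasp_force": force on a finger pad.
Only numpy, scipy, OpenCV 4.12 (cv2) and the standard library are available. Lean on these libraries where they do the work, as an engineer would, in place of code of your own. Each camera call takes 0.05 s, during which the arm holds its last target. There are 200 camera calls.

## Task

Unpack the stack of glass slabs and plywood spacers from the top down: lay one glass slab in each of the two bays of the wooden carrying board, flat between its end stops and in the middle of its cork pad, and stack both plywood spacers squarely, edges in line, on the spacer that already lies alone on the table. Do not drop the glass, and leave the copper foil roll and the glass cutter alone.

Things in the scene. Friction and masses are not known exactly. Their poses are not given: they have to be found in the camera images.
- slab_high: thick green glass slab, 90 x 50 x 20 mm (x, y, z), about 0.23 kg, loose; origin: centre of its underside, x along its length, z up. At the start it is the top of the stack, its underside about 40 mm above the table, its length within a few degrees of the stack's.
- slab_low: thick green glass slab, 90 x 50 x 20 mm (x, y, z), about 0.23 kg, loose; origin: centre of its underside, x along its length, z up. At the start it is the second from the bottom of the stack, between the two spacers, its underside about 10 mm above the table.
- spacer_high: plywood spacer plate, 110 x 66 x 10 mm (x, y, z), about 0.06 kg, loose; origin: centre of its underside, x along its length, z up. At the start it is in the stack, under slab_high and on slab_low, its underside about 30 mm above the table; it overhangs the slab beneath it by about 8 mm at the long sides and 10 mm at the ends.
- spacer_low: plywood spacer plate, 110 x 66 x 10 mm (x, y, z), about 0.06 kg, loose; origin: centre of its underside, x along its length, z up. At the start it is the bottom of the stack and lies on the table.
- spacer_pile: plywood spacer plate, 110 x 66 x 10 mm (x, y, z), about 0.06 kg, loose; origin: centre of its underside, x along its length, z up. It lies alone on the table, apart from the stack: the start of the pile of spacers.
- board: fixed wooden carrying board, 142 x 172 x 8 mm (x, y, z), on the table; origin: centre of its underside. It has two bays side by side along its y, centred 47.5 mm either side of its middle, each with a thin cork pad (100 x 56 mm, nearly flush) between two end stops. Each stop is 12 mm long (x), 44 mm wide (y) and stands 10 mm above the board; the gap between the two stops of a bay is 106 mm along x. Nothing rises between the bays or at the long sides.
- bay_left (a point): centre of the bay on the board's +y side, on the upper face of the board (8 mm above the table); x runs along the bay, from stop to stop, z up
- bay_right (a point): centre of the bay on the board's -y side, on the upper face of the board (8 mm above the table); x runs along the bay, from stop to stop, z up
- foil_roll_copper: flat roll of copper foil, 61 mm across, 7 mm high, loose bystander; origin: centre of its underside
- glass_cutter: pen-shaped glass cutter, 154 mm long, 11 mm thick, lying on the table, loose bystander; origin: underside, near its middle

How it is judged:
By the outcome, as a careful person would: the job done as asked, in the order asked, and still so for the second after the job is handed in, with the robot touching nothing.
It also fails if it takes over 67 s, if anything falls off the work surface, if the arm or the gripper's body presses on something with over 40 N, if the wrist force passes 120 N, or if a joint passes its speed limit or range.

## Working session

There is one attempt and no reset: what is moved stays moved. The work goes in short steps, Python scripts to look and compute and a tool call to move; the robot and the scene stay as the last step left them, time stands still between calls to the robot, and variables do not carry over. Pictures are saved under pics/ and viewed, at most 10 in all, crops included, and the job is handed in when it is done.

Besides the shell and the picture viewer there is one more tool, called after "Emit:" as name(argument=value, ...) on one line, values as JSON. carry_out: Moves the arm, as the interface text tells. Its arguments: {"type":"object","properties":{"deltas":{"type":"string"}},"required":["deltas"]}

```bash
ls; mkdir -p pics
python3 - <<'E'
from bench import sensors, vision, ctrl
import cv2, numpy as np
np.set_printoptions(precision=4,suppress=True)
o=sensors.get_obs();print(o)
for n in("side","top","wrist"):
    m=vision.camera_model(n);print(n,m)
for n in("side","top"):
    im=vision.camera(n);cv2.imwrite(f"pics/{n}0.png",im)
a=cv2.imread("pics/top0.png");cv2.imwrite("pics/top0b.png",cv2.resize(a,(800,600),interpolation=cv2.INTER_CUBIC))
E
```

```text
pics
{'time_s': 0.0, 'q': array([ 1.0777,  0.1815,  1.608 , -0.    ,  1.3538, -0.2063]), 'dq': array([ 0.0001, -0.002 , -0.0014, -0.    , -0.    , -0.0015]), 'joint_efforts': array([ -0.0021, -44.4863, -35.1339,  -0.0006,   0.0093,   0.    ]), 'eef_pos': array([0.1624, 0.551 , 0.2304]), 'eef_rot': array([-0.0003,  0.1429,  0.9897, -0.0008]), 'wrist_force': array([ 0.207 , -0.214 , -0.2797]), 'torque': array([-0.0594, -0.04  ,  0.0462]), 'grasp_force': 0.0, 'opening': 1.0001525219521117}
side {'K': array([[375.3319,   0.    , 249.2001],
       [  0.    , 375.3319, 191.1738],
       [  0.    ,   0.    ,   1.    ]]), 'extrinsics': array([[-0.9492, -0.3137, -0.023 ,  0.4523],
       [-0.1591,  0.5417, -0.8254,  0.183 ],
       [ 0.2714, -0.7798, -0.5641,  0.6172],
       [ 0.    ,  0.    ,  0.    ,  1.    ]])}
top {'K': array([[438.2861,   0.    , 255.9187],
       [  0.    , 438.2861, 188.2558],
       [  0.    ,   0.    ,   1.    ]]), 'extrinsics': array([[-0.0247, -0.9995, -0.022 , -0.1116],
       [-0.9928,  0.0271, -0.117 ,  0.5146],
       [ 0.1176,  0.019 , -0.9929,  0.9344],
       [ 0.    ,  0.    ,  0.    ,  1.    ]])}
wrist {'K': array([[321.7269,   0.    , 261.1754],
       [  0.    , 321.7269, 194.4062],
       [  0.    ,   0.    ,   1.    ]]), 'hand_eye': array([[-0.0001, -0.9545, -0.2981,  0.0768],
       [ 1.    ,  0.0001, -0.0006,  0.0004],
       [ 0.0007, -0.2981,  0.9545, -0.1423],
       [ 0.    ,  0.    ,  0.    ,  1.    ]])}
```

View pics/top0b.png

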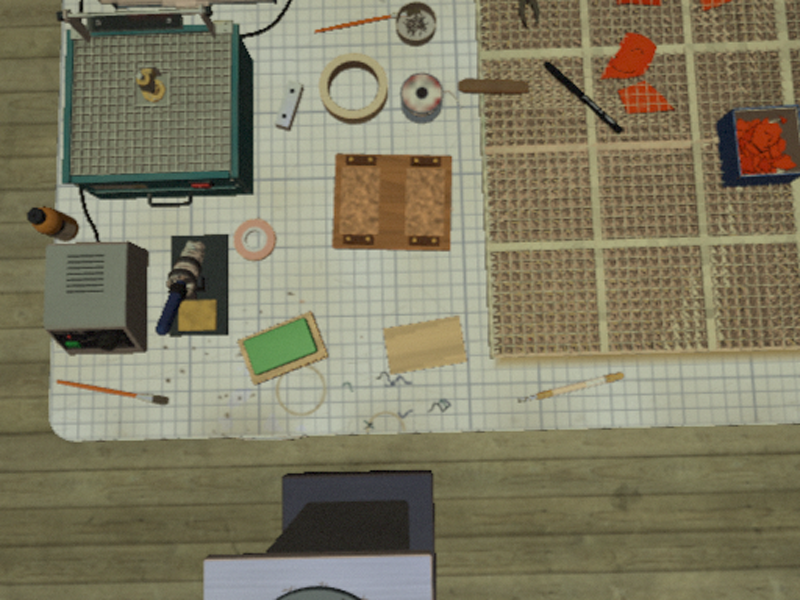

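The top view shows the stack at about (283,347) of the 800 px picture, the lone spacer at (425,345) and the board at (392,202). The foil roll is at (254,239) and the cutter is probably the pen at (583,97) or (570,388).

```bash
cat > h.py <<'E'
import numpy as np, cv2
from bench import sensors, vision, ctrl
from scipy.spatial.transform import Rotation as R
np.set_printoptions(precision=4,suppress=True)
def rot(q): return R.from_quat([q[1],q[2],q[3],q[0]])
def Rz(yaw): return R.from_euler('z',yaw)*R.from_euler('x',np.pi)
def cam(n,o=None):
    m=vision.camera_model(n); K=m['K']
    if n!='wrist': E=m['extrinsics']
    else:
        T=np.eye(4);T[:3,:3]=rot(o['eef_rot']).as_matrix();T[:3,3]=o['eef_pos'];E=np.linalg.inv(T@m['hand_eye'])
    return K,E
def px2w(n,px,z,o=None):
    K,E=cam(n,o);px=np.atleast_2d(px).astype(float);z=np.broadcast_to(z,len(px))
    d=np.c_[px,np.ones(len(px))]@np.linalg.inv(K).T@E[:3,:3]; c=-E[:3,:3].T@E[:3,3]
    return c+d*((z-c[2])/d[:,2])[:,None]
def w2px(n,P,o=None):
    K,E=cam(n,o);p=(np.atleast_2d(P)@E[:3,:3].T+E[:3,3])@K.T;return p[:,:2]/p[:,2:]
E
python3 - <<'E'
from h import *
a=cv2.imread("pics/top0.png")[92:252,140:310]
cv2.imwrite("pics/c1.png",cv2.resize(a,None,fx=3.75,fy=3.75,interpolation=cv2.INTER_CUBIC))
s=1/1.5625
for n,p in dict(stack=(283,347),pile=(425,345),board=(392,202),roll=(254,239)).items(): print(n,px2w('top',np.array(p)*s,.0)[0])
E
```

```text
stack [0.4429 0.046  0.    ]
pile [ 0.4405 -0.1587  0.    ]
board [ 0.652  -0.1162  0.    ]
roll [ 0.6025  0.088  -0.    ]
```

View pics/c1.png

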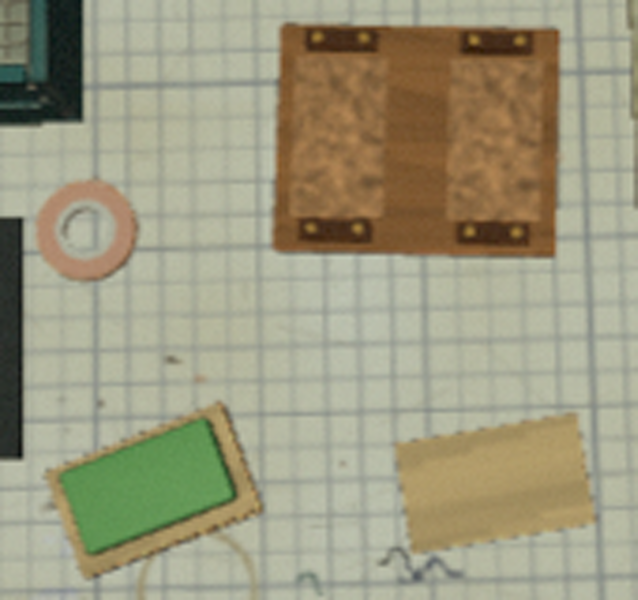

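View pics/side0.png

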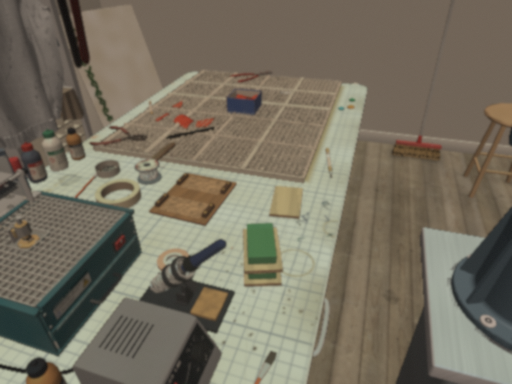

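The crop shows the slab-top corners at (58,481),(207,418),(237,493),(92,555). The spacer under it has corners (45,472),(222,403),(263,508),(88,577) and the pile spacer (396,442),(578,413),(597,520),(412,552). The board corners are (283,24),(558,31),(554,256),(275,250). The side view confirms the layout, with space around the stack.

```bash
cat >> h.py <<'E'
from scipy.optimize import least_squares
def fitrect(n,px,z,L,W,o=None):
    """corners in order; first->second edge is length L"""
    P=px2w(n,px,z,o)[:,:2]
    C=np.array([[-L,W],[L,W],[L,-W],[-L,-W]])/2
    best=None
    for s in(1,-1):
        D=C*[1,s]
        f=lambda v:((D@np.array([[np.cos(v[2]),np.sin(v[2])],[-np.sin(v[2]),np.cos(v[2])]])+v[:2])-P).ravel()
        d=P[1]-P[0]
        r=least_squares(f,[*P.mean(0),np.arctan2(d[1],d[0])])
        if best is None or r.cost<best.cost:best=r
    e=np.linalg.norm(P-np.roll(P,-1,0),axis=1)
    return best.x,e,np.abs(best.fun).max()
E
python3 - <<'E'
from h import *
c=lambda p:(np.array(p)+.5)/3.75-.5+[140,92]
K,E=cam('top');print(-E[:3,:3].T@E[:3,3])
for n,p,z,L,W in [('slab',[(58,481),(207,418),(237,493),(92,555)],.06,.09,.05),
 ('sph',[(45,472),(222,403),(263,508),(88,577)],.04,.11,.066),
 ('pile',[(396,442),(578,413),(597,520),(412,552)],.01,.11,.066),
 ('board',[(275,250),(283,24),(558,31),(554,256)],.008,.142,.172),
 ('corkL',[(291,216),(295,55),(387,57),(383,218)],.009,.100,.056),
 ('corkR',[(448,219),(451,60),(543,61),(540,221)],.009,.100,.056)]:
    x,e,m=fitrect('top',c(p),z,L,W);print(n,x,np.degrees(x[2]),e,m)
print(px2w('top',c([(335,229),(341,41),(493,233),(497,41)]),.018))
E
```

```text
[ 0.3983 -0.1432  0.9855]
slab [ 0.4417  0.0384 -1.1883] -68.08447727750162 [0.0911 0.0459 0.0883 0.0463] 0.002437135800140211
sph [ 0.4408  0.0389 -1.2151] -69.62061980569285 [0.1095 0.0654 0.1076 0.0657] 0.0015566284426077326
pile [ 0.4418 -0.1582 -1.4341] -82.16567390139942 [0.1096 0.0642 0.1107 0.0657] 0.0010180377665889861
board [ 0.6511 -0.1165 -0.0524] -3.001196299967491 [0.1412 0.169  0.1399 0.1686] 0.0019143838135652486
corkL [ 0.6543 -0.0689 -0.0446] -2.5572320944470324 [0.1004 0.0565 0.1003 0.0558] 0.0004641035679344707
corkR [ 0.6491 -0.1641 -0.0473] -2.7081386676753016 [0.0989 0.0562 0.0994 0.0556] 0.0005345310475131093
[[ 0.595  -0.0662  0.018 ]
 [ 0.711  -0.0719  0.018 ]
 [ 0.5898 -0.1607  0.018 ]
 [ 0.708  -0.1666  0.018 ]]
```

```bash
cat >> h.py <<'E'
def ya(o): 
    y=rot(o['eef_rot']).as_matrix()[:,1]; return np.arctan2(y[1],y[0])
def plan(x,y,z,yang_deg,o=None):
    """shift/turn (tool axes, mm, rad) to TCP x,y,z, closing axis at yang_deg, tool straight down"""
    o=o or sensors.get_obs(); r=rot(o['eef_rot'])
    t=r.inv().apply(np.array([x,y,z])-o['eef_pos'])*1000
    a=np.radians(yang_deg); c,s=np.cos(a),np.sin(a)
    best=R.from_matrix(np.array([[s,c,0],[-c,s,0],[0,0,-1.]]))
    v=(r.inv()*best).as_rotvec()
    print('t',o['time_s'],'pos',o['eef_pos'],'yang',np.degrees(ya(o)),'| delta',t.round(1),v.round(3))
E
python3 - <<'E'
from h import *
plan(.4412,.0387,.23,21.5)
E
```

```text
Traceback (most recent call last):
  File "h.py", line 40, in plan
    best=R.from_matrix(np.array([[s,c,0],[-c,s,0],[0,0,-1.]]))
  File "scipy/spatial/transform/_rotation.pyx", line 1143, in scipy.spatial.transform._rotation.Rotation.from_matrix
ValueError: Non-positive determinant (left-handed or null coordinate frame) in rotation matrix 0: [[ 0.3665  0.9304  0.    ]
 [-0.9304  0.3665  0.    ]
 [ 0.      0.     -1.    ]].
```

```bash
sed -i 's/\[\[s,c,0\],\[-c,s,0\]/[[-s,c,0],[c,s,0]/' h.py
python3 - <<'E'
from h import *
plan(.4412,.0387,.23,21.5)
E
```

```text
t 0.1 pos [0.1624 0.5511 0.2305] yang 73.56774158278691 | delta [-412.3 -412.6    1. ] [-0.002  0.     0.909]
```

Emit:
carry_out(deltas="-412 -413 0 0 0 0.909 0;-412 -413 0 0 0 0.909 0;-412 -413 0 0 0 0.909 0;-412 -413 0 0 0 0.909 0;-412 -413 0 0 0 0.909 0;-412 -413 0 0 0 0.909 0;-412 -413 0 0 0 0.909 0;-412 -413 0 0 0 0.909 0;-412 -413 0 0 0 0.909 0;-412 -413 70 0 0 0.909 0;-412 -413 80 0 0 0.909 0;-412 -413 80 0 0 0.909 0")

```text
time_s: 1.6
eef_pos: [0.4393, 0.0387, 0.1493]
eef_rot: [-0.002, 0.563, 0.826, -0.001]
wrist_force: [-0.2, -1.0, 0.7]
opening: 0.999
grasp_force: 0.0
```

Run:
```python
from h import *
o=sensors.get_obs();print(np.abs(o['dq']).max())
im=vision.camera('wrist');cv2.imwrite('pics/w1.png',im);np.save('w1.npy',o,allow_pickle=True)
cv2.imwrite('pics/w1b.png',cv2.resize(im,(800,600),interpolation=cv2.INTER_CUBIC))
plan(.4412,.0387,.15,21.5)
```

```text
0.043158327660383335
t 1.65 pos [0.4405 0.0389 0.1509] yang 21.463734634427183 | delta [-0.4  0.6  0.9] [-0.002 -0.001 -0.001]
```

View pics/w1b.png

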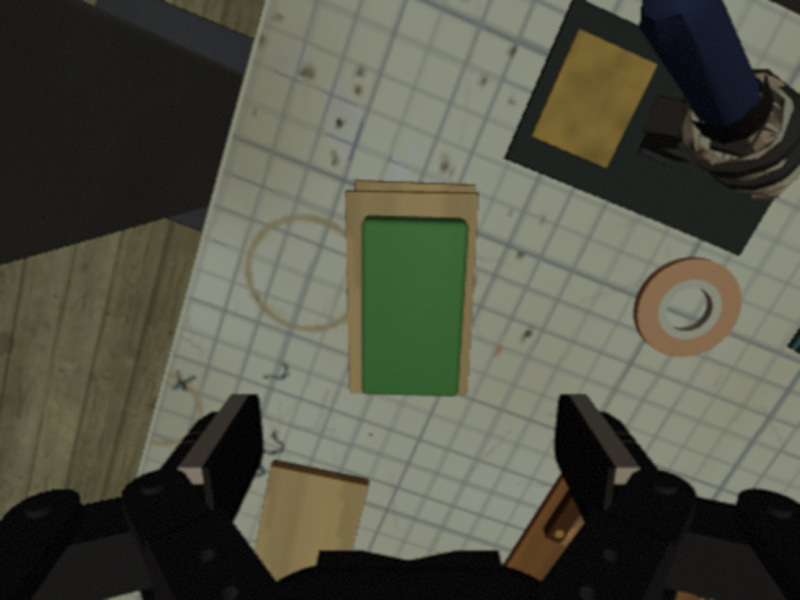

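The wrist picture shows the slab top with corners (363,217),(468,217),(459,395),(362,394) at 800 px scale. The spacer under it has corners (346,192),(478,192),(469,394),(349,393).

Run:
```python
from h import *
o=np.load('w1.npy',allow_pickle=True).item()
c=lambda p:(np.array(p)+.5)/1.5625-.5
for n,p,z,L,W in [('slab',[(363,217),(362,394),(459,395),(468,217)],.06,.09,.05),('sph',[(346,192),(349,393),(469,394),(478,192)],.04,.11,.066)]:
    x,e,m=fitrect('wrist',c(p),z,L,W,o);print(n,x,np.degrees(x[2])%180,e,m)
    C=np.array([[-L,W],[L,W],[L,-W],[-L,-W]])/2
plan(.4415,.039,.04,21.5)
```

```text
slab [ 0.4401  0.0405 -1.2165] 110.30241069272903 [0.09   0.0496 0.0904 0.0481] 0.0012206521388173908
sph [ 0.439   0.0399 -1.2074] 110.82253734904405 [0.1093 0.0666 0.1098 0.0647] 0.0009257735061035666
t 1.65 pos [0.4405 0.0389 0.1509] yang 21.463734634427183 | delta [ -0.4   1.2 110.9] [-0.002 -0.001 -0.001]
```

Emit:
carry_out(deltas="0 0 60 0 0 0.01 0;0 0 95 0 0 0.01 0;0 0.5 111 0 0 0.01 0;0 0.5 111 0 0 0.01 0;0 0.5 111 0 0 0.01 1;0 0.5 111 0 0 0.01 1;0 0.5 111 0 0 0.01 1;0 0.5 111 0 0 0.01 1;0 0.5 111 0 0 0.01 1")

```text
time_s: 2.78
eef_pos: [0.4426, 0.0389, 0.0419]
eef_rot: [0.001, 0.567, 0.824, 0.001]
wrist_force: [-2.8, 0.1, 7.8]
opening: 0.568
grasp_force: 62.2
```

Emit:
carry_out(deltas="0 0 -8 0 0 0 1;0 0 -30 0 0 0 1;0 0 -80 0 0 0 1;0 0 -110 0 0 0 1;0 0 -110 0 0 0 1")

```text
time_s: 3.4
eef_pos: [0.4434, 0.0387, 0.153]
eef_rot: [0.003, 0.567, 0.824, 0.001]
wrist_force: [0.9, -0.0, -2.8]
opening: 0.567
grasp_force: 63.3
```

Run:
```python
from h import *
o=sensors.get_obs();print(o['grasp_force'],o['opening'],o['wrist_force'],o['q'])
plan(.6493,-.1639,.15,87.1)
```

```text
63.32881808280945 0.5673995916218845 [ 0.9195 -0.0294 -2.8367] [-0.1807 -0.0299  2.0016  0.      1.1637 -0.5458]
t 3.4 pos [0.4434 0.0387 0.153 ] yang 20.916050858261006 | delta [-262.8  120.     4.5] [ 0.003  0.006 -1.155]
```

Emit:
carry_out(deltas="-263 120 3 0 0 -1.155 1;-263 120 3 0 0 -1.155 1;-263 120 3 0 0 -1.155 1;-263 120 3 0 0 -1.155 1;-263 120 3 0 0 -1.155 1;-263 120 3 0 0 -1.155 1;-263 120 3 0 0 -1.155 1;-263 120 3 0 0 -1.155 1;-263 120 3 0 0 -1.155 1")

```text
time_s: 4.53
eef_pos: [0.6471, -0.1632, 0.147]
eef_rot: [-0.0, 0.026, 1.0, 0.0]
wrist_force: [1.1, -0.1, -2.3]
opening: 0.572
grasp_force: 63.2
```

Run:
```python
from h import *
o=sensors.get_obs();im=vision.camera('wrist');np.save('w2.npy',o,allow_pickle=True)
cv2.imwrite('pics/w2b.png',cv2.resize(im,(800,600),interpolation=cv2.INTER_CUBIC))
plan(.6493,-.1639,.15,87.1)
```

```text
t 4.575 pos [ 0.6472 -0.1633  0.1473] yang 87.02884195920416 | delta [-2.1 -0.5 -2.7] [ 0.    -0.    -0.001]
```

View pics/w2b.png

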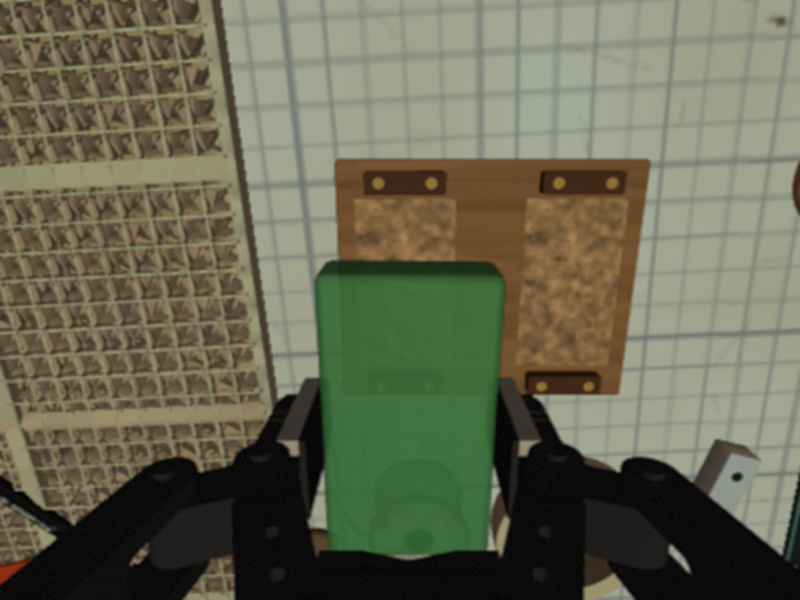

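The picture shows the held slab over the right bay, with its near end's lower edge at about (323..497, 263) and upper edge at (318..503, 275). The board corners are (336,159),(649,160),(620,394),(343,393). The cork of the left bay is (525,198),(628,198),(612,365),(516,366).

Run:
```python
from h import *
o=np.load('w2.npy',allow_pickle=True).item()
c=lambda p:(np.array(p)+.5)/1.5625-.5
for n,p,z,L,W in [('board',[(336,159),(343,393),(620,394),(649,160)],.008,.142,.172),('corkL',[(525,198),(516,366),(612,365),(628,198)],.0085,.1,.056)]:
    x,e,m=fitrect('wrist',c(p),z,L,W,o);print(n,x,np.degrees(x[2])%180,e,m)
print(px2w('wrist',c([(405,182),(405,382),(584,182),(563,383)]),.018,o)[:,:2])
T=o['eef_pos'];r=rot(o['eef_rot'])
for p,z in [((323,263),T[2]-.002),((497,263),T[2]-.002),((318,275),T[2]+.018),((503,275),T[2]+.018)]:
    print(r.inv().apply(px2w('wrist',c([p]),z,o)[0]-T))
```

```text
board [ 0.6488 -0.1176 -0.054 ] 176.90429744475486 [0.1395 0.1719 0.1397 0.1684] 0.002058475916785235
corkL [ 0.6519 -0.0695 -0.0332] 178.10034246701295 [0.1005 0.0583 0.0998 0.0565] 0.0013640243144188713
[[ 0.5878 -0.1616]
 [ 0.7033 -0.1678]
 [ 0.5927 -0.0676]
 [ 0.7088 -0.0741]]
[ 0.0443 -0.0246  0.002 ]
[0.0443 0.0264 0.002 ]
[ 0.0457 -0.0226 -0.018 ]
[ 0.0457  0.0245 -0.018 ]
```

Emit:
carry_out(deltas="-1 -1 60 0 0 0 1;-1 -1 110 0 0 0 1;-1 -1 128 0 0 0 1;-1 -1 131 0 0 0 1;-1 -1 131 0 0 0 1;-1 -1 131 0 0 0 1")

```text
time_s: 5.32
eef_pos: [0.6501, -0.1656, 0.0189]
eef_rot: [0.002, 0.025, 1.0, -0.001]
wrist_force: [0.7, 0.3, -2.5]
opening: 0.568
grasp_force: 63.1
```

Run:
```python
from h import *
o=sensors.get_obs();im=vision.camera('wrist');np.save('w3.npy',o,allow_pickle=True)
im2=vision.camera('top')
a=cv2.resize(im[90:340,120:440],(640,500),interpolation=cv2.INTER_CUBIC)
cv2.imwrite('pics/w3.png',a)
cv2.imwrite('pics/t3.png',im2);cv2.imwrite('pics/w3full.png',im)
plan(.6479,-.1644,.0105,87.05)
```

```text
t 5.425 pos [ 0.6495 -0.1653  0.0181] yang 87.0880759158078 | delta [1.7 0.8 7.6] [-0.001  0.003  0.001]
```

View pics/w3.png

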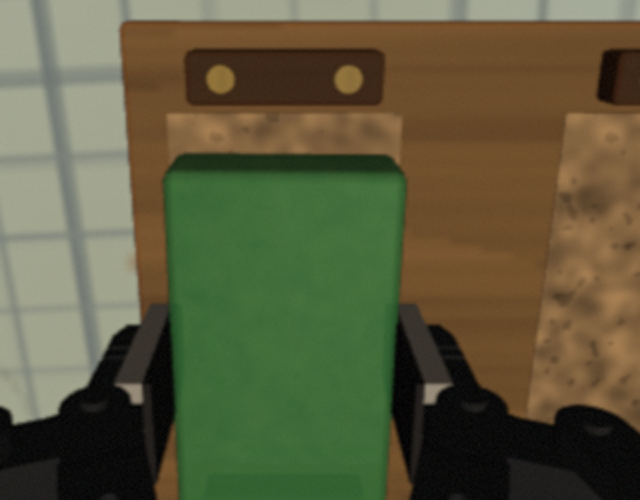

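The slab hovers 8 mm above the right bay. The near stop spans u 186–384, v 50–105, the cork edge is at v 113 with u 168–402, and the slab end's lower edge is at v 155 (u 180–388) and upper at v 172 (u 165–406).

Run:
```python
from h import *
o=np.load('w3.npy',allow_pickle=True).item()
c=lambda p:(np.array(p)+.5)/2-.5+[120,90]
T=o['eef_pos'];r=rot(o['eef_rot'])
for n,p,z in [('stop',[(186,105),(384,105)],.018),('stopouter',[(186,50),(384,50)],.018),('cork',[(168,113),(402,113)],.008),('slab lo',[(180,155),(388,155)],T[2]-.002),('slab hi',[(165,172),(406,172)],T[2]+.018),('board',[(123,22)],.008)]:
    print(n,(r.inv().apply(px2w('wrist',c(p),z,o)-T)*1000).round(1).tolist())
```

```text
stop [[56.3, -21.1, 0.7], [56.3, 22.8, 0.6]]
stopouter [[68.2, -20.5, 0.7], [68.2, 22.2, 0.6]]
cork [[53.0, -26.9, 10.7], [53.0, 28.7, 10.6]]
slab lo [[44.7, -23.1, 1.9], [44.8, 24.4, 1.8]]
slab hi [[45.7, -23.0, -18.1], [45.8, 24.8, -18.2]]
board [[73.8, -36.1, 10.7]]
```

Emit:
carry_out(deltas="2.5 0 3 0 0 0 1;2.5 0 5 0 0 0 1;2.5 0 5 0 0 0 1;2.5 0 5 0 0 0 1")

```text
time_s: 5.92
eef_pos: [0.6459, -0.1647, 0.0112]
eef_rot: [-0.0, 0.025, 1.0, 0.0]
wrist_force: [-0.1, 0.4, -3.1]
opening: 0.568
grasp_force: 63.1
```

Run:
```python
from h import *
o=sensors.get_obs();print(o['wrist_force'],o['dq'])
plan(.6467,-.1653,.0105,87.05)
```

```text
[-0.1087  0.3711 -3.1279] [-0.0011 -0.0016 -0.0024 -0.0007  0.0007  0.0004]
t 5.925 pos [ 0.6459 -0.1647  0.0112] yang 87.09089765825352 | delta [-0.8 -0.5  0.7] [ 0.    -0.     0.001]
```

Emit:
carry_out(deltas="-0.5 0 0.7 0 0 0 1;-0.5 0 1.2 0 0 0 1;-0.5 0 1.2 0 0 0 1")

```text
time_s: 6.3
eef_pos: [0.6465, -0.1648, 0.0101]
eef_rot: [0.0, 0.025, 1.0, -0.0]
wrist_force: [0.3, 0.2, -2.4]
opening: 0.566
grasp_force: 63.2
```

Emit:
carry_out(deltas="0 0 0.6 0 0 0 1;0 0 1.2 0 0 0 1;0 0 1.2 0 0 0 1")

```text
time_s: 6.68
eef_pos: [0.6465, -0.1648, 0.01]
eef_rot: [0.0, 0.025, 1.0, -0.0]
wrist_force: [-4.9, 1.0, 6.3]
opening: 0.57
grasp_force: 64.2
```

Emit:
carry_out(deltas="0 0 0 0 0 0 0;0 0 0 0 0 0 0;0 0 0 0 0 0 0;0 0 -20 0 0 0 0;0 0 -80 0 0 0 0;0 0 -140 0 0 0 0;0 0 -140 0 0 0 0")

```text
time_s: 7.55
eef_pos: [0.6508, -0.1666, 0.158]
eef_rot: [0.007, 0.025, 1.0, -0.003]
wrist_force: [-0.2, 0.3, 1.0]
opening: 0.998
grasp_force: 0.0
```

Run:
```python
from h import *
plan(.442,.0393,.13,21.0)
```

```text
t 7.55 pos [ 0.6508 -0.1666  0.158 ] yang 87.10054708025652 | delta [219.2 195.2  24.1] [0.003 0.015 1.154]
```

Emit:
carry_out(deltas="215 193.5 0 0 0 1.154 0;215 193.5 0 0 0 1.154 0;215 193.5 0 0 0 1.154 0;215 193.5 0 0 0 1.154 0;215 193.5 0 0 0 1.154 0;215 193.5 0 0 0 1.154 0;215 193.5 10 0 0 1.154 0;215 193.5 20 0 0 1.154 0;215 193.5 20 0 0 1.154 0;215 193.5 20 0 0 1.154 0")

```text
time_s: 8.8
eef_pos: [0.4415, 0.0391, 0.1286]
eef_rot: [-0.0, 0.566, 0.824, -0.0]
wrist_force: [0.6, -0.0, -0.3]
opening: 0.995
grasp_force: 0.0
```

Run:
```python
from h import *
o=sensors.get_obs();im=vision.camera('wrist');np.save('w4.npy',o,allow_pickle=True);t=vision.camera('top')
cv2.imwrite('pics/w4full.png',im);cv2.imwrite('pics/t4.png',t)
a=cv2.resize(im[70:300,150:400],(500,460),interpolation=cv2.INTER_CUBIC)
b=cv2.resize(t[92:170,200:310],(0,0),fx=2.7,fy=2.7,interpolation=cv2.INTER_CUBIC)
m=np.zeros((460,800,3),np.uint8);m[:,:500]=a;m[:b.shape[0],503:503+b.shape[1]]=b
cv2.imwrite('pics/m4.png',m)
plan(.442,.0393,.13,21.0)
```

```text
t 8.9 pos [0.4417 0.0392 0.129 ] yang 20.985788580546576 | delta [-0.   0.3 -1. ] [ 0.  0. -0.]
```

View pics/m4.png

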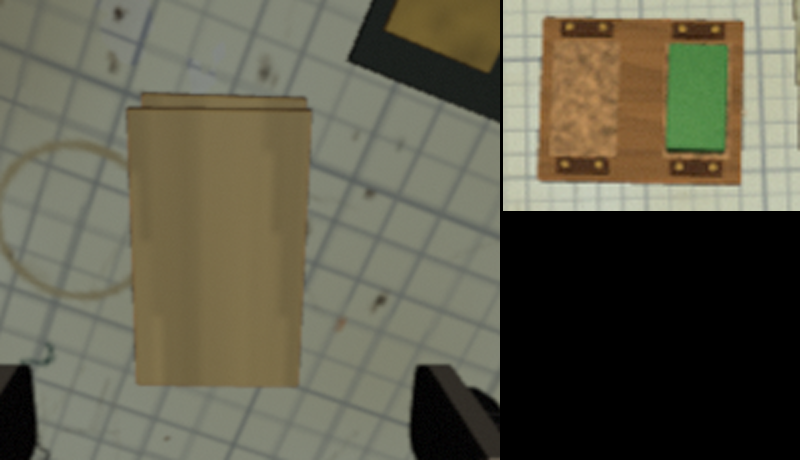

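Slab one lies in the right bay, centred between the stops. The top of spacer_high has corners (127,110),(311,110),(298,386),(137,385) in the left panel.

Run:
```python
from h import *
o=np.load('w4.npy',allow_pickle=True).item()
c=lambda p:(np.array(p)+.5)/2-.5+[150,70]
x,e,m=fitrect('wrist',c([(127,110),(137,385),(298,386),(311,110)]),.04,.11,.066,o);print(x,np.degrees(x[2])%180,e,m)
plan(x[0],x[1],.022,np.degrees(x[2])%180-90,o)
x,e,m=fitrect('top',(np.array([(667,151),(667,44),(728,44),(725,153)])-[503,0]+.5)/2.7-.5+[200,92],.028,.09,.05);print('slab',x,e,m)
print(px2w('wrist',c([(141,93),(305,97)]),.01,o), rot(o['eef_rot']).inv().apply(px2w('wrist',c([(141,93),(305,97)]),.01,o)-o['eef_pos']))
```

```text
[ 0.4389  0.0399 -1.2105] 110.64168381117577 [0.1086 0.0648 0.1091 0.0648] 0.0008975211573333808
t 8.8 pos [0.4415 0.0391 0.1286] yang 20.997539096473968 | delta [  1.6  -2.1 106.6] [-0.001 -0.     0.006]
slab [ 0.6466 -0.163  -0.0436] [0.0907 0.0507 0.0923 0.0478] 0.001201620885893817
[[0.3894 0.0834 0.01  ]
 [0.4505 0.1051 0.01  ]] [[ 0.0599 -0.0327  0.1187]
 [ 0.0583  0.0321  0.1186]]
```

Emit:
carry_out(deltas="1 -1 60 0 0 0.006 0;1 -1 95 0 0 0.006 0;1 -1 107 0 0 0.006 0;1 -1 107 0 0 0.006 0;1 -1 107 0 0 0.006 0.2;1 -1 107 0 0 0.006 1;1 -1 107 0 0 0.006 1;1 -1 107 0 0 0.006 1;1 -1 107 0 0 0.006 1")

```text
time_s: 10.02
eef_pos: [0.4418, 0.0397, 0.0239]
eef_rot: [0.002, 0.569, 0.822, 0.001]
wrist_force: [-0.8, -0.0, 6.7]
opening: 0.752
grasp_force: 66.0
```

Emit:
carry_out(deltas="0 0 -8 0 0 0 1;0 0 -30 0 0 0 1;0 0 -80 0 0 0 1;0 0 -100 0 0 0 1;0 0 -100 0 0 0 1;0 0 -100 0 0 0 1")

```text
time_s: 10.78
eef_pos: [0.4396, 0.0401, 0.1214]
eef_rot: [-0.0, 0.569, 0.822, -0.0]
wrist_force: [1.2, 0.9, -0.5]
opening: 0.753
grasp_force: 66.5
```

Run:
```python
from h import *
o=sensors.get_obs();print(o['grasp_force'],o['opening'],o['wrist_force'])
plan(.4418,-.1582,.12,7.8)
```

```text
66.52681589126587 0.7530355371019872 [ 1.22    0.9115 -0.5473]
t 10.775 pos [0.4396 0.0401 0.1214] yang 20.629351929290227 | delta [-186.3  -67.8    1.4] [-0.001 -0.     0.224]
```

Emit:
carry_out(deltas="-186 -68 0 0 0 0.224 1;-186 -68 0 0 0 0.224 1;-186 -68 0 0 0 0.224 1;-186 -68 0 0 0 0.224 1;-186 -68 0 0 0 0.224 1;-186 -68 0 0 0 0.224 1;-186 -68 0 0 0 0.224 1")

```text
time_s: 11.65
eef_pos: [0.4419, -0.1565, 0.1216]
eef_rot: [-0.0, 0.657, 0.754, 0.0]
wrist_force: [-0.2, 0.7, -1.0]
opening: 0.755
grasp_force: 66.5
```

Run:
```python
from h import *
o=sensors.get_obs();im=vision.camera('wrist');np.save('w5.npy',o,allow_pickle=True)
cv2.imwrite('pics/w5full.png',im)
cv2.imwrite('pics/w5.png',cv2.resize(im[70:370,100:430],(660,600),interpolation=cv2.INTER_CUBIC))
plan(.4418,-.1582,.12,7.8,o)
```

```text
t 11.65 pos [ 0.4419 -0.1565  0.1216] yang 7.914379911412368 | delta [-1.7 -0.4  1.6] [-0.001 -0.001  0.002]
```

View pics/w5.png

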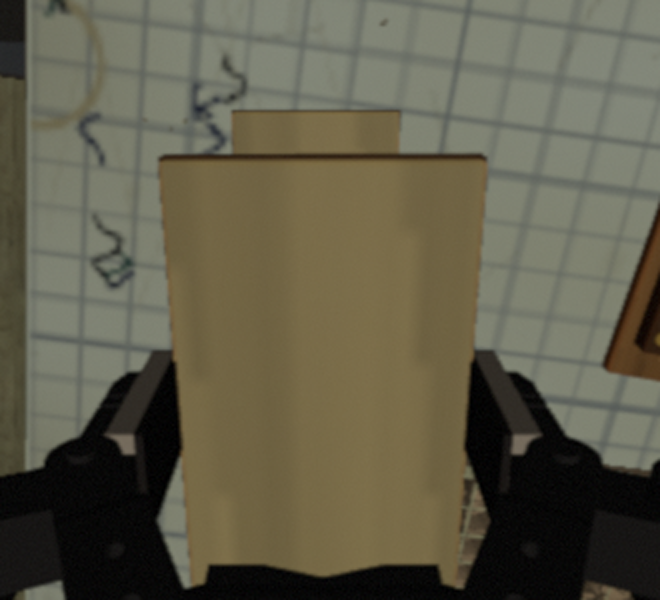

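The held spacer's near end spans u 160–487 at v 155–158, and behind it the pile spacer's end edge runs (233,111)–(400,112).

Run:
```python
from h import *
o=np.load('w5.npy',allow_pickle=True).item()
c=lambda p:(np.array(p)+.5)/2-.5+[100,70]
T=o['eef_pos'];r=rot(o['eef_rot'])
def f(n,p,z): print(n,(r.inv().apply(px2w('wrist',c(p),z,o)-T)*1000).round(1).tolist())
f('pile',[(233,111),(400,112)],.01)
f('held lo',[(160,154.5),(487,154.5)],T[2]+.006); f('held hi',[(160,158),(487,157.5)],T[2]+.016)
f('held sides',[(168,280),(193,560),(478,280),(455,560)],T[2]+.016)
im=cv2.imread('pics/w5full.png').astype(int)
print(im[118:160:1,258].sum(1))   # vertical profile through ends
```

```text
pile [[53.5, -35.3, 111.6], [53.1, 29.4, 111.6]]
held lo [[55.2, -35.0, -5.9], [55.2, 34.4, -6.0]]
held hi [[56.1, -32.5, -15.9], [56.2, 31.9, -16.0]]
held sides [[30.5, -32.8, -16.0], [-41.6, -31.9, -16.0], [30.6, 31.9, -16.0], [-41.5, 31.6, -16.0]]
[340 334 347 363 369 375 337 235 276 301 304 305 302 307 301 304 303 303
 301 301 301 309 306 303 303 306 304 296 243 135 108 175 243 285 303 302
 304 304 306 309 304 303]
```

Emit:
carry_out(deltas="-2.5 -1.3 60 0 0 -0.003 1;-2.5 -1.3 95 0 0 -0.003 1;-2.5 -1.3 106 0 0 -0.003 1;-2.5 -1.3 106 0 0 -0.003 1;-2.5 -1.3 106 0 0 -0.003 1;-2.5 -1.3 106 0 0 -0.003 1")

```text
time_s: 12.45
eef_pos: [0.4422, -0.1613, 0.0173]
eef_rot: [0.001, 0.656, 0.755, 0.0]
wrist_force: [0.6, 0.3, -1.3]
opening: 0.749
grasp_force: 66.4
```

Run:
```python
from h import *
o=sensors.get_obs();im=vision.camera('wrist');np.save('w6.npy',o,allow_pickle=True);t=vision.camera('top');s=vision.camera('side')
cv2.imwrite('pics/w6full.png',im)
for n,i in(('t6',t),('s6',s)):cv2.imwrite(f'pics/{n}.png',i)
plan(.4418,-.1582,.016,7.8,o); print(o['wrist_force'])
K,E=cam('wrist',o)
R_=rot(o['eef_rot']);P=lambda v:w2px('wrist',R_.apply(np.atleast_2d(v))+o['eef_pos'],o)
T=o['eef_pos']
print(P([[.0558,-.033,-.006],[.0558,.033,-.006],[.0558,-.033,T[2]-.01],[.0558,.033,T[2]-.01]]))
cv2.imwrite('pics/w6.png',cv2.resize(im[60:230,130:400],(800,504),interpolation=cv2.INTER_CUBIC))
```

```text
t 12.45 pos [ 0.4422 -0.1613  0.0173] yang 7.978082812230898 | delta [3.2 0.  1.3] [0.002 0.002 0.003]
[ 0.6327  0.2723 -1.3033]
[[184.3405 145.6256]
 [340.1209 145.6305]
 [190.9039 141.1966]
 [333.4083 141.1999]]
```

View pics/w6.png

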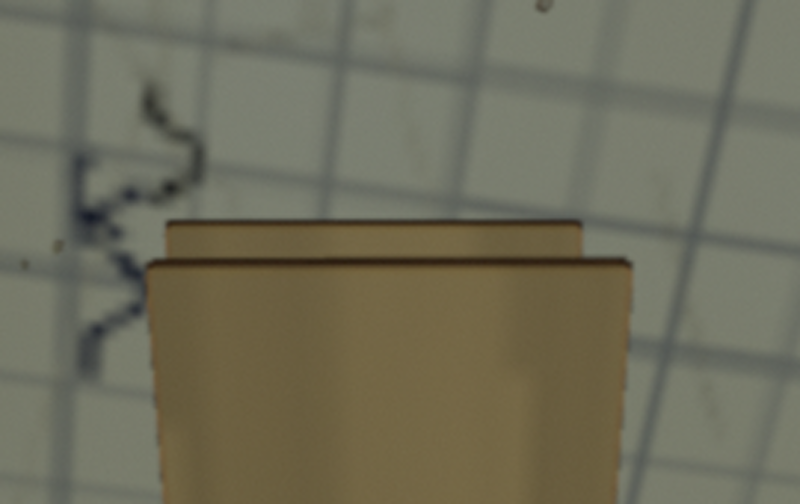

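The pile spacer's end edge is at (166,224)–(582,223), and the held spacer's end is at (146,265)–(633,264).

Run:
```python
from h import *
o=np.load('w6.npy',allow_pickle=True).item()
s=800/270
c=lambda p:(np.array(p)+.5)/s-.5+[130,60]
T=o['eef_pos'];r=rot(o['eef_rot'])
def f(n,p,z): print(n,(r.inv().apply(px2w('wrist',c(p),z,o)-T)*1000).round(1).tolist())
f('pile',[(166,224),(582,223)],.01)
f('held hi',[(146,265),(633,264)],T[2]+.016)
f('held side',[(164,490),(619,490)],T[2]+.016)
print(o['dq'])
```

```text
pile [[58.5, -35.2, 7.1], [58.7, 29.4, 7.3]]
held hi [[56.0, -32.8, -16.2], [56.1, 31.9, -16.0]]
held side [[23.7, -32.7, -16.1], [23.7, 32.4, -16.0]]
[-0.0013  0.0043  0.0072  0.001  -0.0033 -0.001 ]
```

Emit:
carry_out(deltas="2.5 -2.6 4 0 0 0 1;2.5 -2.6 7 0 0 0 1;2.5 -2.6 7 0 0 0 1;2.5 -2.6 7 0 0 0 1")

```text
time_s: 13.1
eef_pos: [0.4382, -0.1586, 0.0088]
eef_rot: [-0.0, 0.656, 0.754, -0.0]
wrist_force: [-0.4, 0.3, -0.6]
opening: 0.751
grasp_force: 66.4
```

Run:
```python
from h import *
o=sensors.get_obs();im=vision.camera('wrist');np.save('w7.npy',o,allow_pickle=True)
cv2.imwrite('pics/w7full.png',im)
o6=np.load('w6.npy',allow_pickle=True).item()
print(o['eef_pos'],(rot(o6['eef_rot']).inv().apply(o['eef_pos']-o6['eef_pos'])*1000).round(1),o['wrist_force'])
g=im.astype(int).sum(2)
for u in(215,262,305): print(u,g[120:156,u])
for v in(137,139,141,143): print(v,g[v,175:200],g[v,318:350])
for v in(152,):print(v,g[v,175:200],g[v,318:350])
```

```text
[ 0.4382 -0.1586  0.0088] [ 3.3 -3.6  8.5] [-0.372   0.3199 -0.555 ]
215 [360 357 349 336 327 318 310 314 324 329 341 342 344 341 344 347 343 345
 347 348 350 350 317 188 113 160 196 122  95 154 210 257 263 262 267 266]
262 [360 358 361 360 362 364 362 360 354 351 336 325 315 314 319 325 337 343
 351 351 354 357 326 201 120 153 182 118  98 165 233 274 283 285 288 286]
305 [360 358 358 357 359 358 357 357 358 359 360 358 358 356 356 337 322 303
 292 287 301 319 303 195 111 147 164 111  95 159 218 249 262 265 264 266]
137 [243 241 243 240 250 264 282 284 274 261 244 231 229 239 249 261 272 290
 299 315 332 333 330 323 319] [336 338 341 339 347 346 350 351 352 349 351 350 344 337 332 327 329 327
 330 331 335 336 345 349 354 354 355 356 352 354 356 354]
139 [288 303 317 324 325 330 332 337 331 324 314 307 301 309 307 313 319 323
 331 339 345 341 337 328 321] [306 306 310 313 314 314 318 322 322 326 325 326 326 321 318 319 317 319
 325 323 329 335 343 345 351 350 353 353 353 354 354 356]
141 [319 330 339 343 346 349 352 357 357 355 355 351 354 354 354 357 354 353
 352 352 351 347 335 326 316] [297 294 292 289 289 288 293 291 292 293 294 295 295 294 296 295 297 297
 300 303 306 317 316 323 326 329 332 328 334 337 340 341]
143 [336 342 350 348 357 353 355 355 360 353 355 354 353 355 345 330 295 238
 200 194 194 189 185 184 177] [178 179 176 174 173 174 171 173 170 168 168 167 166 171 175 184 188 206
 237 268 289 289 295 291 295 296 296 301 304 302 309 312]
152 [324 335 343 319 265 239 243 246 246 246 246 248 249 248 250 251 250 251
 255 255 257 257 260 259 262] [257 257 258 255 259 257 258 262 262 258 260 260 256 254 257 254 258 259
 260 261 261 267 264 262 267 305 348 354 356 358 354 358]
```

Run:
```python
from h import *
o=np.load('w7.npy',allow_pickle=True).item()
T=o['eef_pos'];r=rot(o['eef_rot'])
def f(n,p,z): print(n,(r.inv().apply(px2w('wrist',p,z,o)-T)*1000).round(1).tolist())
f('pile lo',[(191.4,142.7),(336,142.7)],.0);f('pile hi',[(191.4,145.2),(336,145.2)],.01)
f('held lo',[(178.3,146.6),(343,146.6)],T[2]+.006)
f('held hi',[(178.3,149.3),(343,149.3)],T[2]+.016)
print(o['dq'])
```

```text
pile lo [[54.9, -33.1, 8.8], [54.9, 34.6, 8.8]]
pile hi [[55.2, -31.0, -1.2], [55.2, 32.4, -1.2]]
held lo [[55.4, -35.6, -6.0], [55.4, 34.3, -6.0]]
held hi [[55.9, -33.1, -16.0], [55.9, 31.8, -16.0]]
[ 0.0017 -0.0033 -0.0015  0.0011  0.0005 -0.0007]
```

Emit:
carry_out(deltas="-0.6 1.3 1 0 0 0 1;-0.6 1.3 3 0 0 0 1;-0.6 1.3 4 0 0 0 1;-0.6 1.3 5 0 0 0 1;-0.6 1.3 5 0 0 0 1")

```text
time_s: 13.78
eef_pos: [0.4396, -0.159, 0.0041]
eef_rot: [-0.0, 0.656, 0.755, -0.0]
wrist_force: [-1.0, 1.9, 2.5]
opening: 0.751
grasp_force: 67.4
```

Emit:
carry_out(deltas="0 0 0.5 0 0 0 1;0 0 0.5 0 0 0 0;0 0 0.5 0 0 0 0;0 0 0.5 0 0 0 0;0 0 -20 0 0 0 0;0 0 -80 0 0 0 0;0 0 -125 0 0 0 0;0 0 -125 0 0 0 0;0 0 -125 0 0 0 0")

```text
time_s: 14.9
eef_pos: [0.4392, -0.1587, 0.1284]
eef_rot: [-0.0, 0.656, 0.755, -0.0]
wrist_force: [-0.4, -0.6, -1.0]
opening: 0.999
grasp_force: 0.0
```

```bash
cat >> h.py <<'E'
def refine(im,o,v0,L,W,z,name='wrist'):
    """v0=(x,y,yaw): fit a rectangle to the strongest edges near its projected sides"""
    g=cv2.GaussianBlur(cv2.cvtColor(im,cv2.COLOR_BGR2GRAY),(0,0),.8).astype(float)
    C=np.array([[-L,W],[L,W],[L,-W],[-L,-W]])/2
    def corners(v): return np.c_[C@np.array([[np.cos(v[2]),np.sin(v[2])],[-np.sin(v[2]),np.cos(v[2])]])+v[:2],np.full(4,z)]
    v=np.array(v0,float)
    from scipy.ndimage import map_coordinates
    for rng in(7,4,3):
        q=w2px(name,corners(v),o);obs=[]
        for i in range(4):
            a,b=q[i],q[(i+1)%4];d=(b-a)/np.linalg.norm(b-a);n=np.array([-d[1],d[0]])
            s=np.arange(-rng-1,rng+1.01,.25)
            for t in np.linspace(.12,.88,25):
                p=a+(b-a)*t;l=p+s[:,None]*n
                pr=map_coordinates(g,[l[:,1],l[:,0]],order=1,mode='nearest');k=np.abs(np.gradient(pr,s));j=k.argmax()
                if 5<=p[0]<507 and 5<=p[1]<379 and k[j]>6: obs.append((i,t,p+s[j]*n))
        def f(w):
            q=w2px(name,corners(w),o);out=[]
            for i,t,p in obs:
                a,b=q[i],q[(i+1)%4];d=(b-a)/np.linalg.norm(b-a);out.append((p-a)@np.array([-d[1],d[0]]))
            return out
        rr=least_squares(f,v,loss='soft_l1',f_scale=.5,x_scale=[.01,.01,.05]);v=rr.x
    return v,len(obs),np.median(np.abs(f(v)))
E
python3 - <<'E'
from h import *
o=sensors.get_obs();im=vision.camera('wrist');t=vision.camera('top')
cv2.imwrite('pics/w8full.png',im);np.save('w8.npy',o,allow_pickle=True);cv2.imwrite('pics/t8.png',t)
v=refine(im,o,(.4396,-.159,np.radians(-82.2)),.11,.066,.02);print('top spacer',v,np.degrees(v[0][2]))
o4=np.load('w4.npy',allow_pickle=True).item()
v=refine(cv2.imread('pics/w4full.png'),o4,(.4389,.0399,-1.21),.11,.066,.04);print('check sph',v)
plan(.4395,.0400,.13,20.6)
E
```

```text
top spacer (array([ 0.439 , -0.1575, -1.431 ]), 93, np.float64(0.5441178031702585)) -81.98765160309532
check sph (array([ 0.437 ,  0.0445, -1.2192]), 69, np.float64(0.33275618387946376))
t 15.0 pos [ 0.4386 -0.1583  0.1274] yang 7.960485164178637 | delta [196.3  28.4  -2.3] [-0.002 -0.002 -0.221]
```

Emit:
carry_out(deltas="196 28.5 0 0 0 -0.221 0;196 28.5 0 0 0 -0.221 0;196 28.5 0 0 0 -0.221 0;196 28.5 0 0 0 -0.221 0;196 28.5 0 0 0 -0.221 0;196 28.5 0 0 0 -0.221 0;196 28.5 0 0 0 -0.221 0")

```text
time_s: 15.88
eef_pos: [0.4408, 0.0377, 0.1287]
eef_rot: [-0.0, 0.57, 0.822, -0.0]
wrist_force: [-0.1, -0.5, 0.8]
opening: 0.999
grasp_force: 0.0
```

Run:
```python
from h import *
o=sensors.get_obs();im=vision.camera('wrist')
cv2.imwrite('pics/w9full.png',im);np.save('w9.npy',o,allow_pickle=True)
h=cv2.cvtColor(im,cv2.COLOR_BGR2HSV);m=cv2.inRange(h,(40,100,20),(85,255,255))
cs,_=cv2.findContours(m,cv2.RETR_EXTERNAL,cv2.CHAIN_APPROX_NONE)
k=max(cs,key=cv2.contourArea);b=cv2.boxPoints(cv2.minAreaRect(k));print(cv2.contourArea(k),b, cv2.approxPolyDP(k,6,True).reshape(-1,2).tolist())
for z in(.03,):
  v=refine(im,o,(.4395,.0400,np.radians(-69.4)),.09,.05,z);print(v,np.degrees(v[0][2]),w2px('wrist',np.c_[v[0][:1],v[0][1:2],[z]],o))
v=refine(im,o,(.4395,.0400,np.radians(-69.4)),.11,.066,.01);print('spl',v,np.degrees(v[0][2]))
plan(.4395,.0400,.012,20.6)
```

```text
6796.0 [[230. 126.]
 [295. 126.]
 [295. 237.]
 [230. 237.]] [[232, 127], [231, 235], [289, 237], [295, 130]]
(array([ 0.4374,  0.0464, -1.239 ]), 100, np.float64(0.2701371064163951)) -70.98732853319677 [[261.5535 184.735 ]]
spl (array([ 0.4411,  0.0353, -1.2391]), 79, np.float64(0.36455113846561005)) -70.99766598576812
t 15.925 pos [0.4408 0.0378 0.1288] yang 20.497277662541148 | delta [  2.5  -0.4 116.8] [-0.     0.    -0.002]
```

Run:
```python
from h import *
o=np.load('w9.npy',allow_pickle=True).item();im=cv2.imread('pics/w9full.png')
T=o['eef_pos'];r=rot(o['eef_rot'])
def f(n,p,z): print(n,(r.inv().apply(px2w('wrist',p,z,o)-T)*1000).round(1).tolist())
f('near hi',[(231,131),(295.5,131)],.03);f('near lo',[(232,126.5),(294,126.5)],.01);f('far hi',[(230.5,237),(289.5,237)],.03)
g=im.astype(int)
for u in(245,262,280): print(u,[tuple(x) for x in g[112:136,u]][::1]); print([tuple(x) for x in g[228:250,u]])
```

```text
near hi [[50.6, -22.7, 98.7], [50.6, 25.0, 98.7]]
near lo [[51.9, -23.7, 118.7], [51.9, 25.8, 118.7]]
far hi [[-35.1, -25.5, 98.7], [-35.1, 22.8, 98.7]]
245 [(np.int64(126), np.int64(139), np.int64(134)), (np.int64(126), np.int64(139), np.int64(135)), (np.int64(117), np.int64(129), np.int64(126)), (np.int64(80), np.int64(94), np.int64(100)), (np.int64(55), np.int64(83), np.int64(98)), (np.int64(64), np.int64(98), np.int64(114)), (np.int64(70), np.int64(103), np.int64(117)), (np.int64(70), np.int64(103), np.int64(116)), (np.int64(72), np.int64(104), np.int64(117)), (np.int64(69), np.int64(101), np.int64(114)), (np.int64(71), np.int64(103), np.int64(117)), (np.int64(72), np.int64(104), np.int64(117)), (np.int64(64), np.int64(96), np.int64(108)), (np.int64(48), np.int64(74), np.int64(76)), (np.int64(26), np.int64(48), np.int64(38)), (np.int64(25), np.int64(52), np.int64(28)), (np.int64(38), np.int64(74), np.int64(42)), (np.int64(45), np.int64(85), np.int64(48)), (np.int64(50), np.int64(92), np.int64(54)), (np.int64(51), np.int64(95), np.int64(57)), (np.int64(52), np.int64(96), np.int64(
[... 4614 characters left out ...]
int64(50)), (np.int64(45), np.int64(88), np.int64(49)), (np.int64(45), np.int64(88), np.int64(49)), (np.int64(43), np.int64(83), np.int64(49)), (np.int64(51), np.int64(86), np.int64(77)), (np.int64(70), np.int64(107), np.int64(118)), (np.int64(75), np.int64(113), np.int64(128)), (np.int64(73), np.int64(109), np.int64(125)), (np.int64(82), np.int64(110), np.int64(124)), (np.int64(112), np.int64(131), np.int64(130)), (np.int64(120), np.int64(137), np.int64(132)), (np.int64(118), np.int64(135), np.int64(132)), (np.int64(119), np.int64(137), np.int64(132)), (np.int64(118), np.int64(136), np.int64(132)), (np.int64(119), np.int64(136), np.int64(132)), (np.int64(118), np.int64(135), np.int64(131))]
```

Emit:
carry_out(deltas="7.5 0 60 0 0 0.028 0;7.5 0 105 0 0 0.028 0;7.5 0 117 0 0 0.028 0;7.5 0 117 0 0 0.028 0;7.5 0 117 0 0 0.028 1;7.5 0 117 0 0 0.028 1;7.5 0 117 0 0 0.028 1;7.5 0 117 0 0 0.028 1;7.5 0 117 0 0 0.028 1")

```text
time_s: 17.05
eef_pos: [0.4395, 0.0458, 0.0137]
eef_rot: [0.001, 0.58, 0.814, 0.001]
wrist_force: [-3.0, -0.4, 9.6]
opening: 0.572
grasp_force: 62.3
```

Emit:
carry_out(deltas="0 0 -8 0 0 0 1;0 0 -30 0 0 0 1;0 0 -80 0 0 0 1;0 0 -120 0 0 0 1;0 0 -120 0 0 0 1;0 0 -120 0 0 0 1")

```text
time_s: 17.8
eef_pos: [0.4374, 0.0462, 0.1315]
eef_rot: [-0.0, 0.581, 0.814, -0.0]
wrist_force: [-0.2, 0.0, -1.8]
opening: 0.564
grasp_force: 63.0
```

Run:
```python
from h import *
o=sensors.get_obs();print(o['grasp_force'],o['opening'],o['wrist_force'],o['dq'].max())
plan(.6513,-.0699,.13,87.1)
im=vision.camera('wrist');cv2.imwrite('pics/w10full.png',im);np.save('w10.npy',o,allow_pickle=True)
T=o['eef_pos'];r=rot(o['eef_rot'])
m=cv2.inRange(cv2.cvtColor(im,cv2.COLOR_BGR2HSV),(40,100,20),(85,255,255))
print([np.where(m[:,u]>0)[0].min() for u in(230,245,260,275,290)],[(np.where(m[v]>0)[0].min(),np.where(m[v]>0)[0].max()) for v in(185,200,215)])
# predicted rows of near lower edge for slab centred on TCP
print(w2px('wrist',r.apply([[.045,0,.0037],[.045,0,-.0163]])+T,o))
```

```text
62.990466356277466 0.564420600574363 [-0.1842  0.0128 -1.8006] 0.02961591456030201
t 17.8 pos [0.4374 0.0462 0.1315] yang 19.027401723685937 | delta [-179.5  164.4    1.4] [-0.    -0.    -1.188]
[np.int64(169), np.int64(169), np.int64(169), np.int64(169), np.int64(169)] [(np.int64(203), np.int64(320)), (np.int64(204), np.int64(319)), (np.int64(204), np.int64(318))]
[[261.9233 165.9013]
 [262.0016 176.526 ]]
```

Emit:
carry_out(deltas="-179 164.5 0 0 0 -1.188 1;-179 164.5 0 0 0 -1.188 1;-179 164.5 0 0 0 -1.188 1;-179 164.5 0 0 0 -1.188 1;-179 164.5 0 0 0 -1.188 1;-179 164.5 0 0 0 -1.188 1;-179 164.5 0 0 0 -1.188 1;-179 164.5 50 0 0 -1.188 1;-179 164.5 100 0 0 -1.188 1;-179 164.5 110 0 0 -1.188 1;-179 164.5 110 0 0 -1.188 1;-179 164.5 110 0 0 -1.188 1")

```text
time_s: 19.35
eef_pos: [0.6536, -0.07, 0.0241]
eef_rot: [0.002, 0.025, 1.0, -0.0]
wrist_force: [0.2, -0.0, -2.7]
opening: 0.567
grasp_force: 62.9
```

Run:
```python
from h import *
o=sensors.get_obs();print(o['grasp_force'],o['wrist_force'],o['dq'].max())
plan(.6513,-.0699,.0125,87.1)
im=vision.camera('wrist');cv2.imwrite('pics/w11full.png',im);np.save('w11.npy',o,allow_pickle=True)
g=im.astype(int).sum(2)
print('col262',list(enumerate(g[108:185,262],108))[::1].__str__().replace('np.int64',''))
print('row135 stop',g[135,200:325])
print('row148 cork',g[148,190:335])
```

```text
62.91399121284485 [ 0.2327 -0.0356 -2.6961] 0.0014277570689499959
t 19.35 pos [ 0.6536 -0.07    0.0241] yang 87.09424626747453 | delta [ 2.3  0.  11.6] [-0.001  0.004 -0.   ]
col262 [(108, (237)), (109, (236)), (110, (231)), (111, (228)), (112, (222)), (113, (221)), (114, (222)), (115, (225)), (116, (201)), (117, (115)), (118, (87)), (119, (115)), (120, (128)), (121, (126)), (122, (128)), (123, (128)), (124, (131)), (125, (132)), (126, (134)), (127, (126)), (128, (126)), (129, (127)), (130, (126)), (131, (128)), (132, (132)), (133, (126)), (134, (129)), (135, (126)), (136, (134)), (137, (131)), (138, (127)), (139, (128)), (140, (132)), (141, (123)), (142, (120)), (143, (131)), (144, (164)), (145, (219)), (146, (227)), (147, (227)), (148, (264)), (149, (269)), (150, (273)), (151, (275)), (152, (284)), (153, (289)), (154, (300)), (155, (301)), (156, (308)), (157, (308)), (158, (309)), (159, (307)), (160, (302)), (161, (301)), (162, (299)), (163, (293)), (164, (293)), (165, (291)), (166, (283)), (167, (231)), (168, (144)), (169, (98)), (170, (101)), (171, (99)), (172, (108)), (173, (98)
[... 577 characters left out ...]
 127 123 130 130 130 125 129
 179 222 237 237 238 235 238 234 238 233 231 225 220 219 213 212 216]
row148 cork [226 226 225 224 225 226 229 224 224 229 224 222 225 253 295 328 336 342
 343 345 342 336 330 327 322 322 320 314 304 309 311 310 304 295 289 284
 279 273 268 266 263 263 261 260 264 271 284 292 305 317 326 334 338 334
 336 325 319 312 309 299 285 266 240 238 236 235 233 234 252 262 263 262
 264 268 269 275 275 276 284 295 311 325 330 333 335 331 329 325 319 320
 316 313 308 301 294 280 272 267 268 272 279 290 302 308 315 314 318 310
 306 302 297 296 301 307 308 310 313 316 315 311 310 301 296 279 261 248
 249 243 232 229 229 229 228 229 230 228 227 230 233 227 228 227 228 229
 230]
```

Run:
```python
from h import *
o=np.load('w11.npy',allow_pickle=True).item();im=cv2.imread('pics/w11full.png')
T=o['eef_pos'];r=rot(o['eef_rot'])
def f(n,p,z): print(n,(r.inv().apply(px2w('wrist',p,z,o)-T)*1000).round(1).tolist())
f('stop',[(212.7,144.3),(308.2,144.3)],.018);f('cork',[(203.3,147.6),(313.8,147.6)],.008)
m=cv2.inRange(cv2.cvtColor(im,cv2.COLOR_BGR2HSV),(40,100,20),(85,255,255))
x=np.where(m[185]>0)[0];print(x.min(),x.max())
f('lo',[(262,167.7)],T[2]-.0037);f('hi',[(x.min()-.5,177),(x.max()+.5,177)],T[2]+.0163)
```

```text
stop [[54.6, -21.9, 5.9], [54.6, 22.0, 5.9]]
cork [[51.5, -28.1, 16.0], [51.5, 26.3, 15.9]]
0 320
lo [[44.2, 0.8, 3.5]]
hi [[44.8, -105.1, -16.4], [44.8, 24.3, -16.5]]
```

Emit:
carry_out(deltas="2 -0.4 5 0 0 0 1;2 -0.4 9 0 0 0 1;2 -0.4 9 0 0 0 1;2 -0.4 9 0 0 0 1;2 -0.4 9 0 0 0 1")

```text
time_s: 20.02
eef_pos: [0.65, -0.0699, 0.013]
eef_rot: [0.0, 0.025, 1.0, -0.0]
wrist_force: [-0.4, 0.5, -2.1]
opening: 0.564
grasp_force: 62.9
```

Emit:
carry_out(deltas="-1.2 0 0.6 0 0 0 1;-1.2 0 1.2 0 0 0 1;-1.2 0 1.8 0 0 0 1;-1.2 0 1.8 0 0 0 1")

```text
time_s: 20.52
eef_pos: [0.6513, -0.0699, 0.0118]
eef_rot: [0.0, 0.025, 1.0, -0.0]
wrist_force: [-2.5, -0.3, 5.0]
opening: 0.564
grasp_force: 63.7
```

Emit:
carry_out(deltas="0 0 0 0 0 0 0;0 0 0 0 0 0 0;0 0 0 0 0 0 0;0 0 -20 0 0 0 0;0 0 -80 0 0 0 0;0 0 -118 0 0 0 0;0 0 -118 0 0 0 0")

```text
time_s: 21.4
eef_pos: [0.6544, -0.0708, 0.1356]
eef_rot: [0.005, 0.025, 1.0, -0.001]
wrist_force: [1.0, -0.5, 0.1]
opening: 1.001
grasp_force: 0.0
```

Emit:
carry_out(deltas="218 102 0 0 0 1.16 0;218 102 0 0 0 1.16 0;218 102 0 0 0 1.16 0;218 102 0 0 0 1.16 0;218 102 0 0 0 1.16 0;218 102 0 0 0 1.16 0;218 102 0 0 0 1.16 0;218 102 0 0 0 1.16 0;218 102 0 0 0 1.16 0")

```text
time_s: 22.52
eef_pos: [0.4384, 0.043, 0.129]
eef_rot: [-0.0, 0.568, 0.823, -0.0]
wrist_force: [0.6, -0.5, -0.7]
opening: 1.002
grasp_force: 0.0
```

Run:
```python
from h import *
o=sensors.get_obs();im=vision.camera('wrist');t=vision.camera('top')
cv2.imwrite('pics/w12full.png',im);np.save('w12.npy',o,allow_pickle=True);cv2.imwrite('pics/t12.png',t)
# plywood: warm colour segmentation
b=im.astype(int);m=((b[...,2]-b[...,0])>30).astype(np.uint8)*255
m=cv2.morphologyEx(m,cv2.MORPH_OPEN,np.ones((5,5)))
cs,_=cv2.findContours(m,cv2.RETR_EXTERNAL,cv2.CHAIN_APPROX_NONE)
T=o['eef_pos'];r=rot(o['eef_rot'])
for k in sorted(cs,key=cv2.contourArea)[-4:]:
    a=cv2.approxPolyDP(k,6,True).reshape(-1,2)
    print(cv2.contourArea(k),a.tolist())
    if len(a)==4: print((r.inv().apply(px2w('wrist',a,.01,o)-T)*1000).round(1).tolist())
plan(.44,.04,.0,20.6)
```

```text
2380.0 [[232, 331], [193, 316], [191, 326], [166, 322], [162, 352], [180, 369], [205, 351], [229, 351]]
3665.0 [[472, 176], [445, 173], [422, 188], [415, 215], [424, 231], [451, 238], [480, 220], [486, 194]]
4592.0 [[374, 18], [344, 91], [395, 110], [427, 39]]
[[129.3, 81.5, 119.0], [78.9, 63.6, 119.0], [64.6, 104.8, 119.0], [115.4, 122.1, 119.0]]
9457.5 [[223, 123], [224, 246], [295, 248], [303, 125]]
[[54.6, -30.8, 119.0], [-53.3, -33.7, 119.0], [-55.3, 29.9, 119.0], [53.1, 32.9, 119.0]]
t 22.625 pos [0.4385 0.043  0.129 ] yang 20.686164257041767 | delta [ -3.3   0.4 129. ] [-0.    -0.     0.002]
```

Emit:
carry_out(deltas="0 -0.4 70 0 0 0.026 0;0 -0.4 115 0 0 0.026 0;0 -0.4 129 0 0 0.026 0;0 -0.4 132 0 0 0.026 0;0 -0.4 132 0 0 0.026 0.2;0 -0.4 132 0 0 0.026 1;0 -0.4 132 0 0 0.026 1;0 -0.4 132 0 0 0.026 1;0 -0.4 132 0 0 0.026 1")

```text
time_s: 23.75
eef_pos: [0.4399, 0.0427, -0.0005]
eef_rot: [0.002, 0.58, 0.815, 0.001]
wrist_force: [-3.0, -0.4, 7.8]
opening: 0.748
grasp_force: 63.4
```

Emit:
carry_out(deltas="0 0 -8 0 0 0 1;0 0 -30 0 0 0 1;0 0 -80 0 0 0 1;0 0 -120 0 0 0 1;0 0 -120 0 0 0 1;0 0 -120 0 0 0 1")

```text
time_s: 24.5
eef_pos: [0.4381, 0.043, 0.1175]
eef_rot: [0.0, 0.58, 0.815, 0.0]
wrist_force: [-0.1, -0.6, -1.6]
opening: 0.743
grasp_force: 66.3
```

Run:
```python
from h import *
o=sensors.get_obs();print(o['grasp_force'],o['opening'],o['wrist_force'])
plan(.4395,-.1588,.12,8.0)
```

```text
66.25877022743225 0.7433031652919805 [-0.1274 -0.6256 -1.5675]
t 24.5 pos [0.4381 0.043  0.1175] yang 19.144971435583123 | delta [-191.1  -64.8   -2.5] [0.001 0.    0.195]
```

Move over the pile and down to about 10 mm above it, then settle.

Emit:
carry_out(deltas="-191 -65 0 0 0 0.195 1;-191 -65 0 0 0 0.195 1;-191 -65 0 0 0 0.195 1;-191 -65 0 0 0 0.195 1;-191 -65 0 0 0 0.195 1;-191 -65 45 0 0 0.195 1;-191 -65 80 0 0 0.195 1;-191 -65 88 0 0 0.195 1;-191 -65 88 0 0 0.195 1;-191 -65 88 0 0 0.195 1;-191 -65 88 0 0 0.195 1;-191 -65 88 0 0 0.195 1")

```text
time_s: 26.0
eef_pos: [0.4398, -0.1592, 0.0299]
eef_rot: [0.001, 0.656, 0.754, 0.0]
wrist_force: [-0.4, -0.2, -1.0]
opening: 0.74
grasp_force: 66.3
```

Run:
```python
from h import *
o=sensors.get_obs();im=vision.camera('wrist');np.save('w13.npy',o,allow_pickle=True)
cv2.imwrite('pics/w13full.png',im)
plan(.4395,-.1588,.0195,8.0)
c=im[60:220,160:370];cv2.imwrite('pics/w13.png',cv2.resize(c,None,fx=3.75,fy=3.75,interpolation=cv2.INTER_CUBIC))
```

```text
t 26.05 pos [ 0.4397 -0.1591  0.0297] yang 7.958744441812434 | delta [ 0.4 -0.1 10.2] [ 0.001  0.001 -0.001]
```

View pics/w13.png

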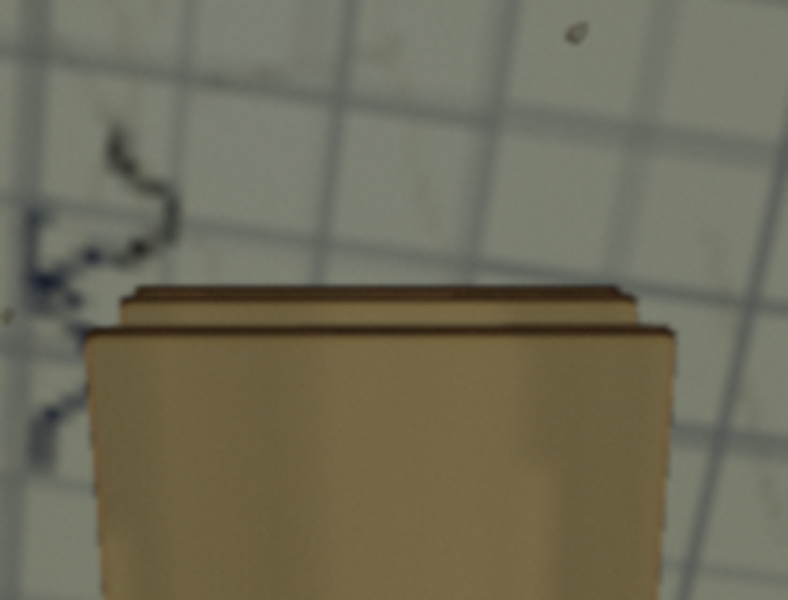

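The two pile spacers are nearly in line: the lower one shows at u 135–620, v 292, and the upper one's top edge at u 121–637, v 302. The held spacer's top edge is at u 85–677, v 336.

Run:
```python
from h import *
o=np.load('w13.npy',allow_pickle=True).item();g=cv2.imread('pics/w13full.png').astype(int).sum(2)
c=lambda p:(np.array(p)+.5)/3.75-.5+[160,60]
T=o['eef_pos'];r=rot(o['eef_rot'])
def f(n,p,z): print(n,(r.inv().apply(px2w('wrist',c(p),z,o)-T)*1000).round(1).tolist())
f('pile1 bot',[(135,286.5),(620,287)],0.);f('pile1 top',[(131,293),(622,293)],.01)
f('pile2 top',[(121,302),(637,302)],.02)
f('held hi',[(85,336),(677,336)],T[2]+.0105)
f('held lo',[(85,326.5),(677,326.5)],T[2]+.0005)
print(g[132:154,200],g[132:154,262],g[132:154,320])
```

```text
pile1 bot [[55.4, -35.2, 29.8], [55.3, 33.4, 29.8]]
pile1 top [[55.8, -33.8, 19.8], [55.8, 31.7, 19.8]]
pile2 top [[55.9, -33.0, 9.8], [55.9, 31.7, 9.8]]
held hi [[55.0, -32.8, -10.6], [55.0, 32.0, -10.5]]
held lo [[54.5, -35.2, -0.6], [54.5, 34.4, -0.5]]
[348 349 353 316 182 116 134 112 158 225 247 253 257 251 209 128 111 167
 230 259 265 264] [354 356 359 323 177 127 140 129 192 264 282 291 292 278 222 127 109 184
 257 281 288 287] [323 308 299 258 148 115 119 121 186 245 257 265 262 247 179 117 110 181
 240 259 261 260]
```

Emit:
carry_out(deltas="0.8 -0.3 4 0 0 0 1;0.8 -0.3 6 0 0 0 1;0.8 -0.3 6 0 0 0 1;0.8 -0.3 6 0 0 0 1")

```text
time_s: 26.55
eef_pos: [0.4389, -0.1581, 0.023]
eef_rot: [-0.0, 0.656, 0.754, -0.0]
wrist_force: [-0.2, 0.9, -1.6]
opening: 0.747
grasp_force: 66.3
```

Run:
```python
from h import *
o=sensors.get_obs();im=vision.camera('wrist');np.save('w14.npy',o,allow_pickle=True);cv2.imwrite('pics/w14full.png',im)
plan(.4393,-.1583,.0195,8.0)
g=im.astype(int).sum(2)
print(g[132:156,262]); 
for v in (139,140,141,142,150): print(v,g[v,176:204],g[v,318:346])
```

```text
t 26.6 pos [ 0.439  -0.1581  0.0231] yang 7.961834746865416 | delta [-0.2  0.3  3.6] [-0.     0.    -0.001]
[327 335 347 351 353 356 360 324 183 134 172 127 128 188 197 131 104 184
 257 279 288 292 291 291]
139 [231 265 298 315 327 336 346 347 355 356 357 361 356 359 360 360 359 358
 362 349 331 322 320 319 314 303 296 288] [263 266 260 257 258 258 260 262 263 270 281 292 298 297 302 308 310 310
 318 315 320 324 328 327 331 333 337 337]
140 [230 265 297 317 334 344 351 351 355 359 361 360 359 358 357 361 360 361
 341 292 224 188 177 178 173 173 169 165] [155 154 156 155 152 151 150 149 151 176 216 258 280 291 290 297 299 292
 298 301 301 306 309 313 311 316 320 318]
141 [221 239 270 289 316 330 341 353 353 357 357 356 360 361 361 361 360 354
 303 195 124 113 112 122 120 122 117 124] [107 109 109 105 110 114 111 108 102 115 131 196 257 281 288 298 296 299
 291 292 289 295 293 299 297 298 300 305]
142 [205 215 229 255 284 313 332 345 349 351 355 357 359 359 362 356 341 322
 265 159 122 147 155 158 154 152 155 156] [133 132 134 135 138 136 138 136 137 127 115 160 215 232 257 283 298 303
 303 302 300 297 296 295 292 292 294 293]
150 [265 253 248 248 258 259 228 178 186 208 215 218 219 225 220 221 223 223
 224 222 224 226 229 227 234 234 236 237] [240 242 244 241 246 241 241 242 243 240 240 244 236 239 242 243 245 245
 246 243 227 240 299 350 361 357 356 358]
```

Emit:
carry_out(deltas="-0.2 0.2 1 0 0 0 1;-0.2 0.2 2.5 0 0 0 1;-0.2 0.2 3.6 0 0 0 1;-0.2 0.2 4.2 0 0 0 1;-0.2 0.2 4.2 0 0 0 1")

```text
time_s: 27.22
eef_pos: [0.4392, -0.1583, 0.0196]
eef_rot: [-0.0, 0.656, 0.755, -0.0]
wrist_force: [-4.2, 1.5, 10.0]
opening: 0.745
grasp_force: 67.5
```

Contact made. Release and retreat.

Emit:
carry_out(deltas="0 0 -0.5 0 0 0 1;0 0 -0.5 0 0 0 0;0 0 -0.5 0 0 0 0;0 0 -0.5 0 0 0 0;0 0 -20 0 0 0 0;0 0 -80 0 0 0 0;0 0 -110 0 0 0 0;0 0 -110 0 0 0 0;0 0 -110 0 0 0 0")

```text
time_s: 28.35
eef_pos: [0.4386, -0.1579, 0.128]
eef_rot: [-0.001, 0.656, 0.754, -0.0]
wrist_force: [-0.7, -0.5, 0.4]
opening: 0.999
grasp_force: 0.0
```

Run:
```python
from h import *
o=sensors.get_obs();im=vision.camera('wrist');t=vision.camera('top');cv2.imwrite('pics/w15full.png',im);cv2.imwrite('pics/t15.png',t)
np.save('w15.npy',o,allow_pickle=True)
for z in(.03,):
    v=refine(im,o,(.439,-.158,np.radians(-82)),.11,.066,z);print(v,np.degrees(v[0][2]))
g=im.astype(int).sum(2);T=o['eef_pos'];r=rot(o['eef_rot'])
P=w2px('wrist',r.apply([[.0555,0,T[2]-z] for z in(.03,.02,.01,0)])+T,o);print(P)
a=int(P[-1,1])-5
for u in(225,262,300): print(u,a,g[a:a+18,u])
a=int(P[0,1])
for v in range(a-6,a+3): print(v,g[v,200:232],g[v,295:328])
m=cv2.inRange(cv2.cvtColor(t,cv2.COLOR_BGR2HSV),(40,100,20),(85,255,255))
cs,_=cv2.findContours(m,cv2.RETR_EXTERNAL,cv2.CHAIN_APPROX_NONE)
for k in cs:
    if cv2.contourArea(k)>300:
        q=cv2.boundingRect(k);M=cv2.moments(k);print(q,px2w('top',[M['m10']/M['m00'],M['m01']/M['m00']],.026))
```

```text
(array([ 0.4385, -0.1563, -1.4333]), 88, np.float64(0.45709392115218295)) -82.12322115094172
[[261.8581 124.1424]
 [261.8389 122.9556]
 [261.8212 121.8578]
 [261.8047 120.8392]]
225 115 [234 257 283 313 328 342 340 304 182 130 143 195 252 269 268 265 267 269]
262 115 [356 336 327 338 348 361 369 335 190 129 166 233 286 298 303 297 298 300]
300 115 [368 367 365 358 358 345 322 275 154 109 160 223 267 274 274 272 274 274]
118 [312 277 240 231 277 320 333 325 320 303 286 253 213 185 198 232 253 247
 231 218 213 218 242 271 298 313 321 341 359 368 371 370] [373 371 373 368 369 358 351 345 341 348 352 362 369 369 374 371 372 374
 369 368 369 369 368 369 360 357 358 364 366 369 364 348 317]
119 [308 273 233 225 260 293 296 280 267 263 261 254 239 232 249 273 279 262
 243 236 257 278 299 325 334 328 330 343 360 370 373 375] [364 363 369 367 360 358 349 341 344 345 355 361 368 371 370 371 369 372
 371 370 371 371 367 364 360 357 360 366 369 374 363 341 310]
120 [306 264 221 206 221 239 241 231 227 239 254 268 284 299 308 325 324 311
 300 294 303 316 336 345 349 342 339 348 365 371 374 372] [
[... 1147 characters left out ...]
 306
 309 309 315 312 316 317 320 318 319 319 330 335 319 301 295]
125 [300 269 243 217 198 201 220 232 225 208 214 259 312 348 358 369 365 331
 255 188 144 130 131 138 139 143 138 145 142 140 144 143] [161 164 161 160 162 160 158 164 162 161 193 266 321 339 333 334 327 324
 319 320 314 310 305 306 306 301 298 302 307 307 298 286 286]
126 [293 267 244 222 208 213 228 240 239 219 224 258 311 338 354 368 360 315
 221 175 182 189 193 192 196 195 198 203 205 209 208 205] [224 223 223 228 225 223 224 225 226 222 220 254 320 354 359 356 353 354
 347 343 338 333 330 327 319 313 306 301 303 296 288 275 279]
(260, 108, 23, 40) [[ 0.6474 -0.1629  0.026 ]]
(218, 107, 23, 40) [[ 0.6524 -0.0683  0.026 ]]
```

```bash
python3 -c "
from bench import ctrl
print(ctrl.hand_in())"
```

```text
the job is handed in; nothing more can be done
None
```

I handed the job in at about 28.5 s: my last camera measurements put a slab in the middle of each bay, to within about 2 mm, and both spacers in line on the pile; the foil roll and glass cutter were left alone.

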